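Clear the stain bottles and show the slide's label end to the reader

TASK

The two stain bottles crowd the counting slide: first stand them upright in the two empty cells of the divided crate, one per cell. Then find the slide's label end, the frosted end with the small notched corner (the other end is frosted too but has both corners whole), pick the slide up by its other half and hold it level, label side up as it lies now, with the middle of the label end over the round disc of the label reader, about 8 cm above the disc, and the label end pointing straight at the reader's post. Finish while still holding it there, still; keep the bottles upright and leave the well plate, the tape roll and the bottle already in the crate alone.

Things in the scene. Friction and masses are not known exactly. Their poses are not given: they have to be found in the camera images.
- bottle_a_mid (a point): Middle (half-way up) of a white closed plastic bottle, 36 mm in diameter, 90 mm tall, about 90 g, standing on the bench beside one long edge of the slide, with 12 to 20 mm between bottle and slide. Its cap is nearly as wide as its body; grip it round the body.
- bottle_b_mid (a point): The same for the second, identical bottle, beside the slide's opposite long edge.
- slide_mid (a point): Centre of a thick glass counting slide, 76 x 30 x 5 mm (x, y, z), about 28 g, lying label side up at any heading on its rest, underside 12 mm above the bench. x runs along its length to the label end, z is the label side's normal (up). The outer 20 mm of both ends are frosted white; only the label end (+x) has a notch, 9 x 9 mm, cut out of its +x +y corner.
- slide_label (a point): Middle of the slide's label end, 28 mm from the slide's centre along its +x, 2.5 mm below its top; same axes as the slide.
- crate: Grey open crate fixed to the bench, outside 58 x 164 x 40 mm (x, y, z), walls, dividers and floor 5 mm thick, three cells in a row along its y, each about 48 x 48 mm. Origin at the centre of its underside. The middle cell already holds an amber bottle, 36 mm in diameter and 75 mm tall; the two outer cells are empty.
- crate_cell1 (a point): Centre of the floor of the empty cell at the crate's -y end (5 mm above the bench); same axes as the crate.
- crate_cell2 (a point): Centre of the floor of the empty cell at the crate's +y end; same axes as the crate.
- reader_spot (a point): Centre of the top of the grey disc (50 mm across, top 12 mm above the bench) on the base of the white label reader, which is fixed. x points from the disc to the reader's post, whose near face is 102 mm away; a camera head on it, 190 to 260 mm above the bench, reaches to 65 mm from the disc's centre. The base, 76 mm wide and 8 mm high, runs from x = -38 to 137 mm.
- well_plate: Bystander: clear well plate, 85 x 127 x 13 mm, loose on the bench beyond the slide. Origin at the centre of its underside.
- tape_roll: Bystander: roll of tape lying flat, 90 mm across, 24 mm high, on the bench beyond the slide. Origin at the centre of its underside.
- stock: Bystander: the amber bottle in the crate's middle cell. Origin at the centre of its underside.
- rest: Grey block 50 x 16 x 12 mm fixed to the bench under the slide, its long side (x) along the slide: each long edge of the slide overhangs it by 7 mm. Origin at the centre of its underside.
Things that resemble listed ones, but are neither listed nor needed, are in the scene too. What is shaped like the part that bears bottle_a_mid but blue or red is not meant. Of the things shaped like the part that bears reader_spot, the white one is meant.

How it is judged:
By the outcome, as a careful person would: the job done as asked, in the order asked, and still so for the second after the job is handed in, while the arm keeps its last pose, push and grip.
It also fails if it takes over 64 s, if anything falls off the work surface, if the arm or the gripper's body presses on something with over 40 N, if the wrist force passes 120 N, or if a joint passes its speed limit or range.

ROBOT

A 6-joint arm with a two-finger parallel gripper is mounted at the origin on the work surface. World frame = base frame: x ahead of the robot, y to its left, z up, the work surface at z = 0. Lengths are in mm, angles in degrees, forces in N, time in s.
With the tool pointing down it reaches from about 350 to 850 mm from the base axis. Payload 8.1 kg.
Tool frame: the origin (TCP) lies on the front face of the gripper's body, between the roots of the fingers; the fingertips stand r.finger_overhang ahead of it and the grasp point (between the pads) lies 54 mm ahead of it (r.finger_overhang is the distance from the TCP to the fingertips, in mm); y points along the fingers, z is the direction in which the jaws open and shut, and the axes are right-handed (so a half turn about y gives the same grasp; the last joint's range is limited). The gripper opens to 85 mm and grips with 20 to 120 N. Pads are 22 mm wide; open, the fingers measure 114 mm over their backs; the gripper's body (76 mm by 85 mm) begins 54 mm behind the grasp point. The pads swing forward as they close: fully open they stand 13 mm farther back than shut.
Start: joints at [63.747, 7.471, 85.268, -0, 87.261, -4.893], TCP at [218.514, 558.8, 303.892] pointing down, gripper open.
Joint ranges: [-169.43, 169.43], [-51.17, 129.36], [1.28, 143.12], [-76.62, 256.62], [0, 156.53], [-152.29, 152.29]. Speed limits (degrees/s): [136.94, 136.94, 159.86, 180, 180, 180].

INTERFACE

Orientations are given as [roll, pitch, yaw] about the fixed x, y, z axes, in that order (R = Rz(yaw) Ry(pitch) Rx(roll)).
In Python, from bench import r gives the robot as it stands. The module is installed in compiled form; this text tells all that it offers.
- The arm moves only by the tool arm_command, never from a script. Its argument "increments" is a list of rows, each a list of 6 numbers: the shift along the tool's x, y, z in m, then the turn, a rotation vector about the tool's x, y, z in rad. In form: [[tx, ty, tz, wx, wy, wz], ...]. A call has exactly 10 rows; each row is the pose to reach, as a shift and turn from the pose commanded when the call began, along the tool's axes at that moment; what a row does not reach only later rows make up. A row lasts 1/8 s, in which the tool goes at most 62.5 mm and 10.7 degrees, less where a joint would pass 70% of its speed; a pose out of reach is approached as far as the arm can. A call with a gripper value outside its range is refused whole. "jaw" is the gripper's target within -1 to 1 (shut at 1, half-way at 0, fully open at -1), set as the call begins (left out, the last holds). The fingers move at their own pace and stop on an object; "force" is the grip in N (left out, the last holds). Time passes only in rows, so rows that repeat a pose let the fingers close, or fill a call up. It gives the time, the measured TCP pose, the force and the opening at its end, in the units of the state.
- r.sense(): the state, without advancing time (a new reading comes with each control period).
- r.snapshot(name): name is "side" or "top"; returns the picture (400x640x3 uint8, red, green, blue); there is no depth.
- r.camera_model(name): a dict with "intrinsics" (3x3 intrinsics, pixels), "distortion" ([k1, k2, p1, p2, k3] as OpenCV has them; the pictures are not rectified), "cam_to_world" (4x4, takes a point from camera to world coordinates). Camera axes: x right, y down, z forward; pixel columns grow to the right and rows downward; lengths in mm; the calibration is good to about 2 mm. A picture is of the moment at which its call begins. camera_model takes no time and is no camera call.
- r.hand_in(): hands the job in, once; it reports no verdict.
Trained networks look in the newest picture that a camera, given by its name, has taken for a name from the list of things; names that differ only in an ending like _2 or _b are one class to them, and where a whole thing is asked for, a point or a joint stands for the part that bears it (a point fixed in the world has none). Each returns a list of dicts, best first, with "conf" (0 to 1); they miss things now and then, are a little off and sometimes report something else, mostly with a low value. They report only what shows in the picture. A call takes as long as a camera call. They do not tell look-alikes from the thing itself.
- r.trace(camera, target): "mask" (400x640 bool, what is visible of it) and "position" ([column, row] in pixels, amid what is visible of it).
- r.spot_point(camera, target): "position" ([column, row] in pixels: a listed point, or the origin of a listed thing).
The state is a dict: "time": time; "joint_pos": joint angles; "qd": joint speeds; "joint_efforts": joint torques, N m; "tool_pos": TCP position; "tcp_rot": TCP orientation; "ft_force": force on the tool from outside, world axes, zero at the start; "wrist_torque": the same for the moment, N m; "finger_gap": finger opening in mm.
Only numpy, scipy, OpenCV 4.12 (cv2) and the standard library are available. Lean on these libraries where they do the work, as an engineer would, in place of code of your own. Each camera call takes 0.05 s, during which the arm holds its last target.

## Working session

There is one attempt and no reset: what is moved stays moved. The work goes in short steps, Python scripts to look and compute and a tool call to move; the robot and the scene stay as the last step left them, time stands still between calls to the robot, and variables do not carry over. Pictures are saved under pics/ and viewed, and the job is handed in when it is done.

Besides the shell and the picture viewer there is one more tool, called after "Call:" as a command line: name --pt "numbers of a row" for each row, then --argument value for the rest. arm_command: Moves the arm, as the interface text tells. Its arguments: {"type":"object","properties":{"increments":{"type":"array","items":{"type":"array","items":{"type":"number"}}},"jaw":{"type":"number"},"force":{"type":"number"}},"required":["increments"]}

```bash
ls; mkdir -p pics
python3 - <<'E'
from bench import r
import cv2
s=r.sense(); print(s['time'],s['tool_pos'],s['tcp_rot'],s['finger_gap'],r.finger_overhang)
for n in ('side','top'):
    im=r.snapshot(n); cv2.imwrite(f'pics/{n}0.png',im[:,:,::-1])
    m=r.camera_model(n); print(n,m)
E
```

```text
pics
0.0 [218.31725904 558.41899833 302.83549718] [-9.01085764e+01  9.82164209e-03 -2.13599781e+01] 85.85519285967247 72.6
side {'intrinsics': array([[433.83851169,   0.        , 321.56709247],
       [  0.        , 433.83851169, 201.25267256],
       [  0.        ,   0.        ,   1.        ]]), 'distortion': array([-0.05672414,  0.        ,  0.        ,  0.        ,  0.        ]), 'cam_to_world': array([[ 8.63908360e-01, -3.30396028e-01,  3.80132622e-01,
         1.01796439e+02],
       [-5.03355588e-01, -5.92158206e-01,  6.29270857e-01,
        -6.86923296e+02],
       [ 1.71900592e-02, -7.34974234e-01, -6.77877111e-01,
         8.46957234e+02],
       [ 0.00000000e+00,  0.00000000e+00,  0.00000000e+00,
         1.00000000e+00]])}
top {'intrinsics': array([[447.42873174,   0.        , 320.54983447],
       [  0.        , 447.42873174, 202.22031225],
       [  0.        ,   0.        ,   1.        ]]), 'distortion': array([-0.0212825,  0.       ,  0.       ,  0.       ,  0.       ]), 'cam_to_world': array([[ 1.00004198e-02, -9.86193593e-01,  1.65294246e-01,
         3.64443621e+02],
       [-9.99806504e-01, -7.06114596e-03,  1.83601539e-02,
         5.81859636e+01],
       [-1.69394993e-02, -1.65445872e-01, -9.86073383e-01,
         1.25350873e+03],
       [ 0.00000000e+00,  0.00000000e+00,  0.00000000e+00,
         1.00000000e+00]])}
```

View pics/top0.png

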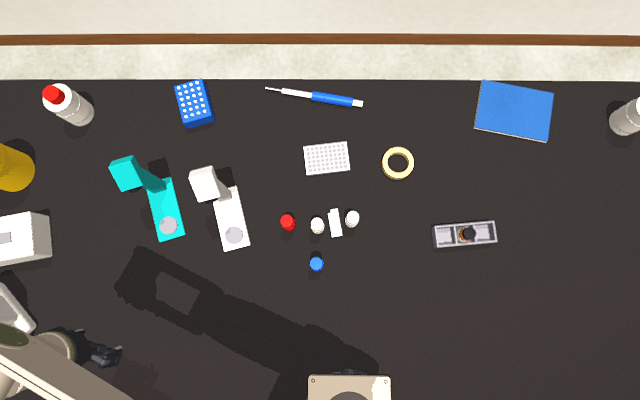

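View pics/side0.png

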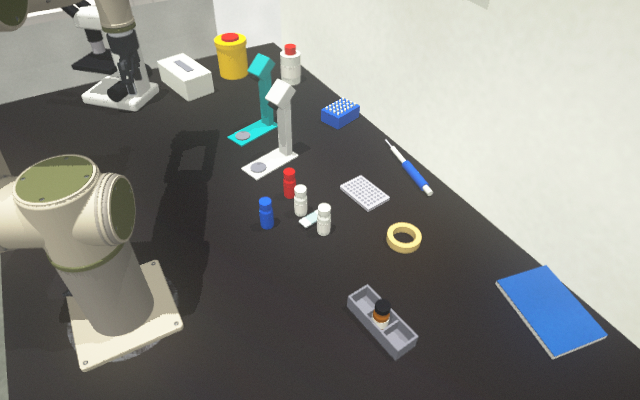

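Top view: the white bottles are at (317,225) and (352,218), with the slide between them at (335,222). The red bottle at (287,222) and blue one at (316,264) are look-alikes. The white reader's disc is at (234,235), the teal reader is a look-alike, and the crate is at (465,234).

```bash
cat > h.py <<'E'
import numpy as np, cv2
from bench import r
def ray(n,px):
    m=r.camera_model(n); K=m['intrinsics']; D=np.array(m['distortion']); T=m['cam_to_world']
    u=cv2.undistortPoints(np.array([[px]],float),K,D)[0,0]
    d=T[:3,:3]@np.array([u[0],u[1],1]); return T[:3,3],d/np.linalg.norm(d)
def plane(n,px,z):
    o,d=ray(n,px); return o+d*(z-o[2])/d[2]
def tri(pa,pb):
    (o1,d1),(o2,d2)=ray('top',pa),ray('side',pb)
    A=np.stack([d1,-d2],1); t=np.linalg.lstsq(A,o2-o1,rcond=None)[0]
    p,q=o1+t[0]*d1,o2+t[1]*d2; return (p+q)/2,np.linalg.norm(p-q)
def proj(n,P):
    m=r.camera_model(n); T=np.linalg.inv(m['cam_to_world'])
    return cv2.projectPoints(np.array(P,float).reshape(-1,3),cv2.Rodrigues(T[:3,:3])[0],T[:3,3],m['intrinsics'],np.array(m['distortion']))[0][:,0]
E
python3 - <<'E'
from h import *
np.set_printoptions(precision=1,suppress=True)
Z={'bottle_a_mid':45,'slide_mid':14.5,'slide_label':14.5,'crate':0,'crate_cell1':5,'crate_cell2':5,'reader_spot':12,'rest':0,'stock':0}
for n in ('top','side'):
    im=r.snapshot(n)
    for t,z in Z.items():
        for d in r.spot_point(n,t)[:5]:
            if d['conf']>.2: print(n,t,round(d['conf'],2),np.array(d['position']),plane(n,d['position'],z))
    np.save(f'{n}.npy',im)
    c={'top':(270,180,370,280),'side':(240,160,340,245)}[n]
    s=im[c[1]:c[3],c[0]:c[2]]; cv2.imwrite(f'pics/{n}c.png',cv2.resize(s,None,fx=6,fy=6,interpolation=cv2.INTER_CUBIC)[:,:,::-1])
E
```

```text
top bottle_a_mid 0.73 [313.3 264.4] [398.   98.4  45. ]
top bottle_a_mid 0.68 [290.  225.3] [502.8 163.1  45. ]
top bottle_a_mid 0.55 [317.8 226.4] [500.4  87.5  45. ]
top slide_mid 0.78 [334.8 222.2] [516.   41.   14.5]
top slide_label 0.56 [332.  213.7] [539.8  48.9  14.5]
top slide_label 0.53 [234.4 233. ] [483.4 320.6  14.5]
top crate 0.82 [459.7 235.4] [ 483.2 -308.7    0. ]
top crate_cell1 0.75 [478.4 233.1] [ 489.6 -359.6    5. ]
top crate_cell1 0.58 [442.3 233. ] [ 489.1 -259.1    5. ]
top crate_cell2 0.75 [478.4 233.1] [ 489.6 -359.6    5. ]
top crate_cell2 0.58 [442.3 233. ] [ 489.1 -259.1    5. ]
top reader_spot 0.94 [234.1 233.4] [482.5 321.9  12. ]
top reader_spot 0.69 [169.1 225.5] [503.1 506.7  12. ]
top reader_spot 0.22 [316.2 226.8] [503.   92.7  12. ]
top stock 0.75 [460.1 234.3] [ 486.3 -310.     0. ]
side bottle_a_mid 0.82 [288.5 182.4] [509.  172.2  45. ]
side bottle_a_mid 0.81 [299.2 199.9] [500.9  92.   45. ]
side bottle_a_mid 0.73 [267.8 214. ] [402.7  83.8  45. ]
side bottle_a_mid 0.56 [322.3 220. ] [516.9  -5.6  45. ]
side slide_mid 0.6 [315.4 217.4] [521.3  38.   14.5]
side slide_label 0.69 [322.1 215.8] [540.4  34.5  14.5]
side slide_label 0.41 [366.2 193.3] [698.7  52.2  14.5]
side crate 0.69 [378.  324.5] [ 483.1 -309.9    0. ]
side crate_cell1 0.89 [366.3 304.8] [ 487.5 -256.9    5. ]
side crate_cell1 0.58 [396.1 343.4] [ 487.7 -369.     5. ]
side crate_cell2 0.89 [366.3 304.8] [ 487.5 -256.9    5. ]
side crate_cell2 0.58 [396.1 343.4] [ 487.7 -369.     5. ]
side reader_spot 0.96 [242.4 135.4] [501.3 503.8  12. ]
side reader_spot 0.56 [259.7 165.8] [483.9 322.3  12. ]
side rest 0.34 [324.4 217.2] [550.8  39.2  -0. ]
side stock 0.69 [379.5 321.3] [ 490.8 -304.9    0. ]
side stock 0.41 [366.1 307.1] [ 485.9 -259.2    0. ]
```

View pics/topc.png

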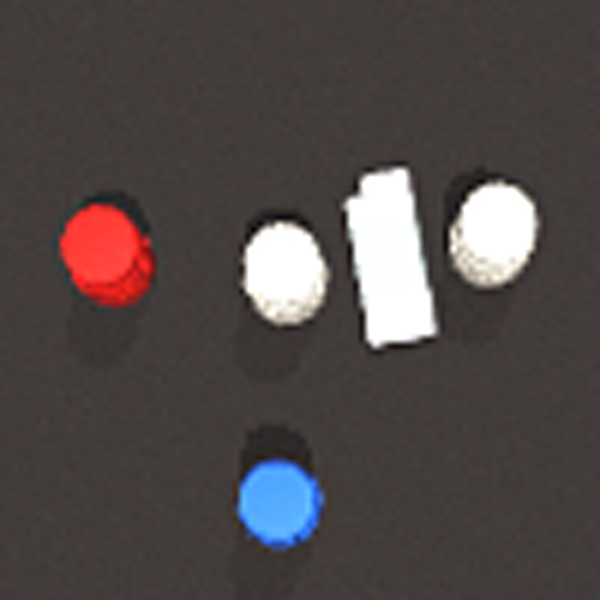

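View pics/sidec.png

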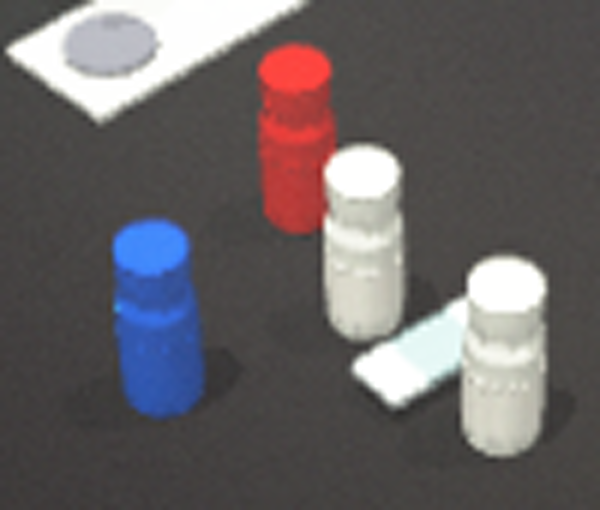

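The notched corner is at the slide's far end, at crop (352,190), full picture about (329,212). So the label end points away from the robot, and the near end at (337,237) has both corners whole. The two white bottles flank the slide. Next I'll fit geometry to the pictures.

```bash
cat > fit.py <<'E'
from h import *
from scipy.optimize import minimize
np.set_printoptions(precision=1,suppress=True)
def poly_mask(n,P):
    S=8; m=np.zeros((400,640),np.uint8)
    p=proj(n,P); cv2.fillPoly(m,[np.round(p*256).astype(np.int32)],255,shift=8,lineType=cv2.LINE_AA); return m/255.
def hull_mask(n,P):
    m=np.zeros((400,640),np.uint8); h=cv2.convexHull(proj(n,P).astype(np.float32))
    cv2.fillPoly(m,[np.round(h*256).astype(np.int32)],255,shift=8,lineType=cv2.LINE_AA); return m/255.
def circ(x,y,z,rad):
    a=np.linspace(0,2*np.pi,40,endpoint=False); return np.stack([x+rad*np.cos(a),y+rad*np.sin(a),0*a+z],1)
def bottle(p): return np.vstack([circ(p[0],p[1],0,18),circ(p[0],p[1],62,18),circ(p[0],p[1],90,16.5)])
E
python3 - <<'E'
from fit import *
im={n:np.load(n+'.npy').astype(float) for n in ('top','side')}
# brightness soft mask
br={n:np.clip((im[n].min(2)-75)/90,0,1) for n in im}
def near(n,P,rad):
    c=proj(n,[P])[0]; yy,xx=np.mgrid[:400,:640]; return np.hypot(xx-c[0],yy-c[1])<rad
for nm,g in (('A',(501,90)),('B',(517,-6))):
    for cams in (('top',),('side',)):
        def cost(p):
            e=0
            for n in cams:
                m=hull_mask(n,bottle(p)); w=near(n,(g[0],g[1],45),26)
                if n=='top': w&=~(cv2.dilate(poly_mask('top',[[*(np.array((516,41))+v),17] for v in ((45,-12),(45,12),(-45,12),(-45,-12))]),None)>0) if False else w
                e+=((m-br[n])**2)[w].sum()
            return e
        best=min((minimize(cost,np.array(g)+d,method='Nelder-Mead',options=dict(initial_simplex=np.array(g)+d+np.array([[0,0],[6,0],[0,6]]))) for d in ((0,0),(5,5),(-5,-5))),key=lambda s:s.fun)
        print(nm,cams,best.x,best.fun)
def slide(p,z=17):
    c,s=np.cos(p[2]),np.sin(p[2]); L=np.array([[-38,-15],[38,-15],[38,6],[29,6],[29,15],[-38,15]])
    return [[p[0]+c*a-s*b,p[1]+s*a+c*b,z] for a,b in L]
def cost(p):
    m=poly_mask('top',slide(p)); w=cv2.dilate(poly_mask('top',slide((516,41,.12))),np.ones((5,5)))>0
    return ((m-br['top'])**2)[w].sum()
best=min((minimize(cost,(516,41,h),method='Nelder-Mead',options=dict(initial_simplex=np.array([(516,41,h),(521,41,h),(516,46,h),(516,41,h+.1)]))) for h in (0,.1,.2)),key=lambda s:s.fun)
print('slide',best.x,np.degrees(best.x[2]),best.fun)
# side check
for p in slide(best.x): pass
v=im['side'].copy(); v=cv2.resize(v[160:245,240:340],None,fx=6,fy=6)
v2=im['top'][180:280,270:370]; v2=cv2.resize(v2,None,fx=6,fy=6)
for img,n,o in((v,'side',(240,160)),(v2,'top',(270,180))):
    q=(proj(n,slide(best.x))-o+.5)*6-.5; cv2.polylines(img,[np.round(q).astype(int)],True,(255,0,0))
cv2.imwrite('pics/fit1.png',np.hstack([v[:500],v2[:500]])[:,::1,::-1][:,:1200])
cv2.imwrite('pics/fs.png',v[:,:,::-1]);cv2.imwrite('pics/ft.png',v2[:,:,::-1])
# crops crate and reader
for nm,n,c in (('crate','top',(420,205,510,265)),('reader','top',(180,150,260,260)),('crates','side',(335,270,430,370)),('readers','side',(230,70,310,190))):
    s=im[n][c[1]:c[3],c[0]:c[2]]; cv2.imwrite(f'pics/{nm}.png',cv2.resize(s,None,fx=5,fy=5,interpolation=cv2.INTER_CUBIC)[:,:,::-1])
E
rm pics/fit1.png
```

```text
A ('top',) [503.5  89.5] 319.54391131616046
A ('side',) [503.1  89.7] 295.0246302704088
B ('top',) [522.1  -4.8] 323.1173672519117
B ('side',) [520.7  -1.4] 292.212296552608
slide [516.   42.5   0.2] 10.53528735793593 10.359262676748259[ WARN:0@30.175] global loadsave.cpp:1063 imwrite_ Unsupported depth image for selected encoder is fallbacked to CV_8U.
```

View pics/fs.png

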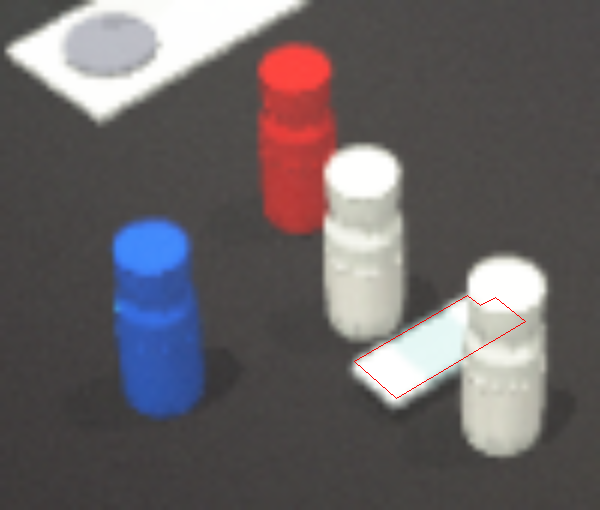

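View pics/ft.png

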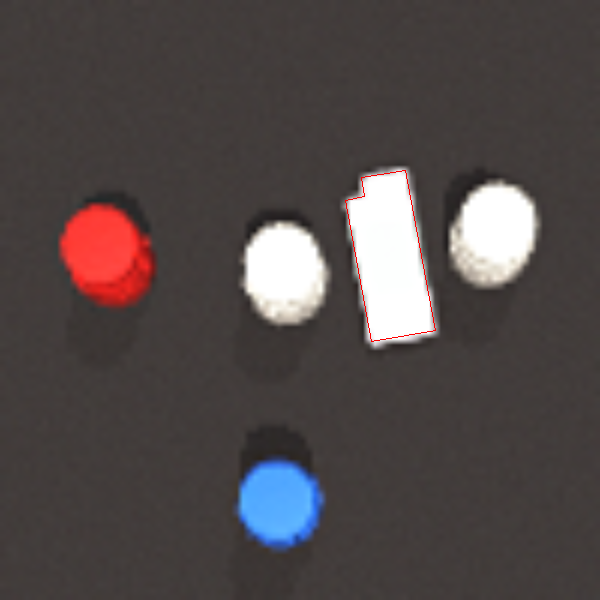

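View pics/crate.png

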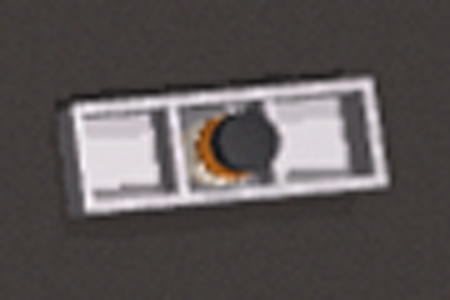

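View pics/reader.png

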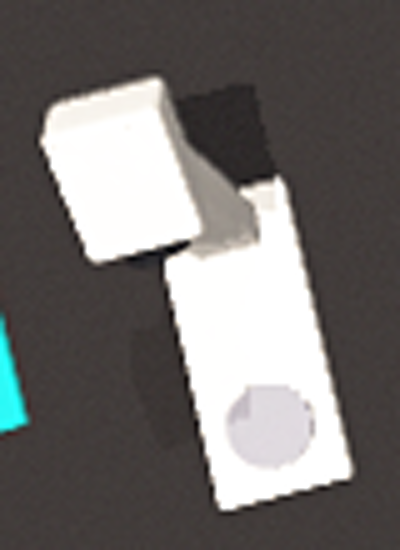

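View pics/crates.png

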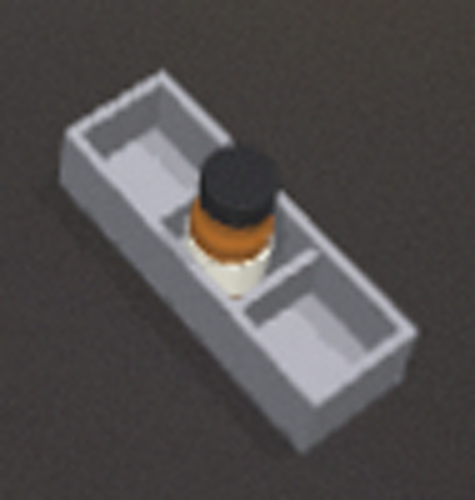

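View pics/readers.png

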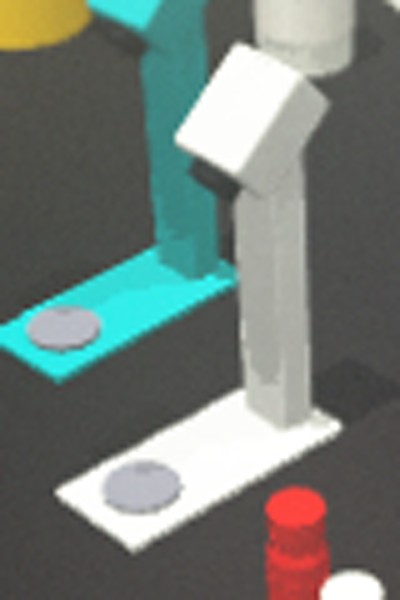

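Run:
```python
from fit import *
def up(p,o,f=5): return (np.array(p,float)+.5)/f-.5+np.array(o)
C=[plane('top',up(p,(420,205)),40) for p in ((75,103),(372,77),(388,187),(88,213))]
C=np.array(C); print(C); c=C.mean(0); 
d=(C[0]+C[3]-C[1]-C[2])/2; print('crate c',c,'len',np.linalg.norm(d),'wid',np.linalg.norm((C[0]+C[1]-C[2]-C[3])/2),'head y',np.degrees(np.arctan2(d[1],d[0])))
Cs=np.array([plane('side',up(p,(335,270)),40) for p in ((163,70),(415,330),(315,403),(68,131))]); print('side',Cs.mean(0)); d=(Cs[0]+Cs[3]-Cs[1]-Cs[2])/2;print(np.linalg.norm(d),np.degrees(np.arctan2(d[1],d[0])))
R=np.array([plane('top',up(p,(180,150)),8) for p in ((285,178),(352,475),(220,510),(166,262))]); print(R)
print('heads',[np.degrees(np.arctan2(*(b-a)[[1,0]])) for a,b in ((R[1],R[0]),(R[2],R[3]),(R[1],R[2]))])
print('disc',plane('top',up((270,426),(180,150)),12), plane('side',up((142,487),(230,70)),12))
S=np.array([plane('side',up(p,(230,70)),8) for p in ((55,492),(133,551),(342,428))]); print(S); print([np.degrees(np.arctan2(*(b-a)[[1,0]])) for a,b in ((S[1],S[2]),(S[1],S[0]))])
print('widths',np.linalg.norm(R[1]-R[2]),np.linalg.norm(R[1]-R[0]),np.linalg.norm(S[1]-S[0]),np.linalg.norm(S[2]-S[1]))
ims={n:np.load(n+'.npy') for n in('top','side')}
for n,(x0,y0,x1,y1) in (('top',(270,180,370,270)),('side',(240,160,340,245))):
    v=cv2.resize(ims[n][y0:y1,x0:x1],None,fx=6,fy=6,interpolation=cv2.INTER_CUBIC)
    for b in ((503.3,89.6),(521.4,-3.5)):
        h=cv2.convexHull(proj(n,bottle(b)).astype(np.float32))[:,0]
        for q,col in((h,(255,0,0)),(proj(n,circ(*b,62,18)),(0,0,255)),(proj(n,circ(*b,90,16.5)),(0,200,0))):
            cv2.polylines(v,[np.round((q-(x0,y0)+.5)*6-.5).astype(int)],True,col)
    cv2.imwrite(f'pics/b_{n}.png',v[:,:,::-1])
```

```text
[[ 506.7 -230.    40. ]
 [ 522.2 -392.1   40. ]
 [ 462.3 -397.6   40. ]
 [ 447.1 -235.1   40. ]]
crate c [ 484.6 -313.7   40. ] len 162.97297085975882 wid 59.96714025985913 head y 95.39616520569095
side [ 485.5 -312.5   40. ]
162.03258180282523 95.50296670372879
[[620.7 321.4   8. ]
 [452.  276.9   8. ]
 [431.8 350.1   8. ]
 [571.7 387.3   8. ]]
heads [np.float64(14.762470182087466), np.float64(14.904318185722799), np.float64(105.41598515511279)]
disc [478.6 323.1  12. ] [476.8 319.4  12. ]
[[429.4 345.8   8. ]
 [448.5 269.9   8. ]
 [616.1 318.    8. ]]
[np.float64(16.007019367690937), np.float64(104.08894007442576)]
widths 75.86679142303353 174.49461745142824 78.32154387407658 174.39946997638071
```

View pics/b_top.png

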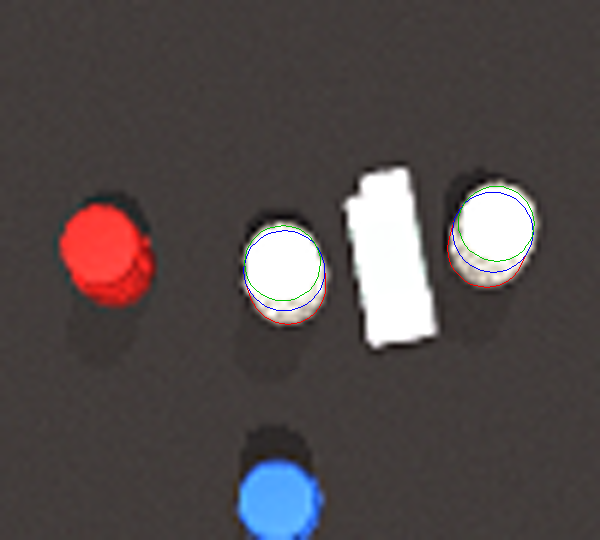

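View pics/b_side.png

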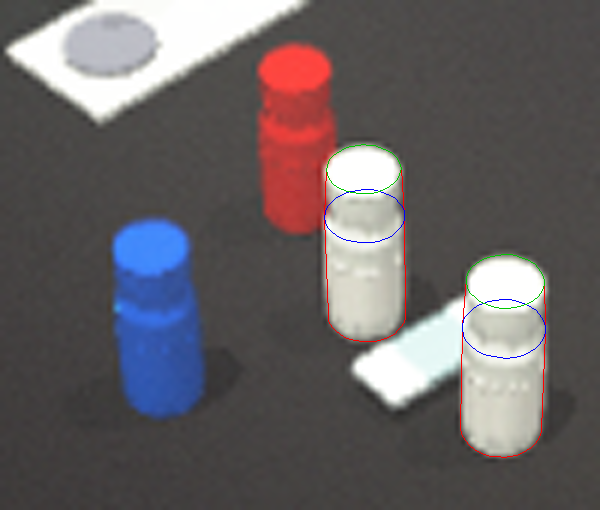

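```bash
cat > mv.py <<'E'
import sys,json,os,numpy as np
# usage: mv.py plan x y z yaw ;  mv.py did tx ty tz wy   (last row as written, m/rad)
F='cmd.json'
p=json.load(open(F)) if os.path.exists(F) else [218.514,558.8,303.892,63.747+4.893-90]
def ax(y):
    y=np.radians(y); return np.array([[np.cos(y),np.sin(y),0],[0,0,-1],[-np.sin(y),np.cos(y),0]])
a=[float(v) for v in sys.argv[2:]]
if sys.argv[1]=='did':
    q=np.array(p[:3])+1000*(np.array(a[:3])@ax(p[3])); p=[*q,p[3]-np.degrees(a[3])]; json.dump(p,open(F,'w'))
    print('cmd now',np.round(p,2))
    a=a[4:]
if len(a)==4:
    t=ax(p[3])@(np.array(a[:3])-p[:3])/1000; print('shift',np.round(t,4),'|',round(np.linalg.norm(t)*1000),'mm wy',round(np.radians(p[3]-a[3]),4))
E
python3 mv.py plan 503.3 89.6 230 -79.5
```

```text
shift [ 0.4361  0.0739 -0.3332] | 554 mm wy 1.0147
```

Call:
arm_command --pt "0.026 0.004 -0.02 0 0.061 0" --pt "0.07 0.012 -0.053 0 0.162 0" --pt "0.118 0.02 -0.09 0 0.274 0" --pt "0.166 0.028 -0.127 0 0.386 0" --pt "0.214 0.036 -0.163 0 0.497 0" --pt "0.262 0.044 -0.2 0 0.609 0" --pt "0.31 0.052 -0.237 0 0.72 0" --pt "0.358 0.061 -0.273 0 0.832 0" --pt "0.402 0.068 -0.307 0 0.935 0" --pt "0.436 0.074 -0.333 0 1.015 0" --jaw -1 --force 40

```text
time: 2.35
tool_pos: [504.2, 87.7, 229.8]
tcp_rot: [-90.0, -0.0, -79.8]
ft_force: [0.2, 0.4, 0.1]
finger_gap: 85.5
```

```bash
python3 mv.py did 0.436 0.074 -0.333 1.015 503.3 89.6 150 -79.5
python3 - <<'E'
from fit import *
for i in range(2):
    s=r.sense(); print(s['time'],s['tool_pos'],s['tcp_rot'],s['ft_force'],s['finger_gap'],s['joint_pos'])
for n in('top','side'):
    im=r.snapshot(n); np.save(n+'.npy',im); cv2.imwrite(f'pics/{n}1.png',im[:,:,::-1])
print(proj('side',[[503,90,230],[503,90,157.4]]),proj('top',[[503,90,230],[503,90,157.4]]))
E
```

```text
cmd now [503.28  89.87 229.89 -79.52]
shift [ 0.0003  0.0799 -0.    ] | 80 mm wy -0.0003
2.35 [504.2  87.7 229.8] [-90.   -0.  -79.8] [0.2 0.4 0.1] 85.54398341510424 [  4.1  -3.6 104.4  -0.   79.1  -6.1]
2.35 [504.2  87.7 229.8] [-90.   -0.  -79.8] [0.2 0.4 0.1] 85.54398341510424 [  4.1  -3.6 104.4  -0.   79.1  -6.1]
[[299.  144.3]
 [299.5 167.7]] [[314.9 216.3]
 [315.7 220.2]]
```

View pics/side1.png

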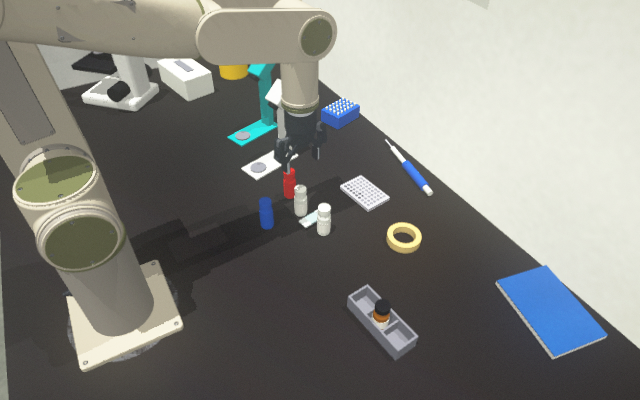

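Run:
```python
from fit import *
im=np.load('side.npy'); v=cv2.resize(im[100:200,250:350],None,fx=6,fy=6,interpolation=cv2.INTER_CUBIC)
j=np.array([np.cos(np.radians(10.3)),np.sin(np.radians(10.3)),0])
for L,c in ((72.6,(255,0,0)),(59.6,(0,255,0))):
  for s in(-43,43,-57,57):
    q=(proj('side',np.array([504.2,88.5,229.8-L])+s*j)[0]-(250,100)+.5)*6-.5; cv2.circle(v,tuple(np.round(q).astype(int)),4,c,-1)
cv2.imwrite('pics/g1.png',v[:,:,::-1])
```

```text
(no output)
```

View pics/g1.png

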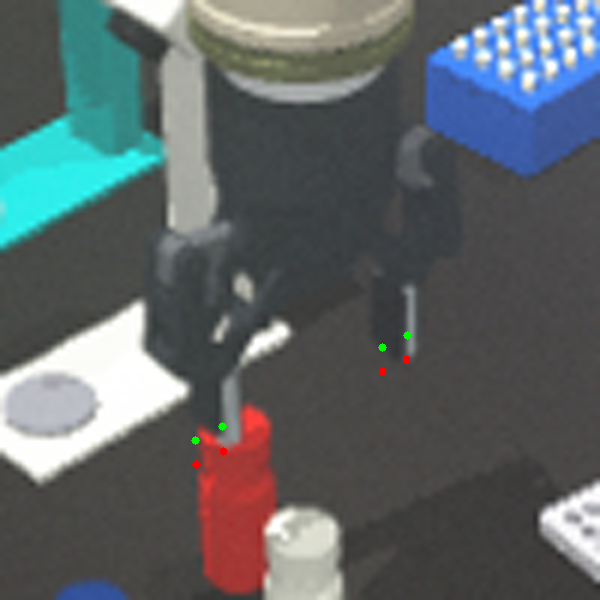

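Call:
arm_command --pt "0 0.006 0 0 0 0" --pt "0 0.02 0 0 0 0" --pt "0 0.04 0 0 0 0" --pt "0 0.06 0 0 0 0" --pt "0 0.08 0 0 0 0" --pt "0 0.1 0 0 0 0" --pt "0 0.115 0 0 0 0" --pt "0 0.121 0 0 0 0" --pt "0 0.121 0 0 0 0" --pt "0 0.121 0 0 0 0" --jaw -1 --force 40

```text
time: 3.7
tool_pos: [503.8, 90.0, 109.7]
tcp_rot: [-89.9, -0.0, -79.5]
ft_force: [-0.8, -0.8, 0.4]
finger_gap: 85.7
```

```bash
python3 mv.py did 0 0.121 0 0
python3 - <<'E'
from fit import *
for n in('top','side'):
    im=r.snapshot(n); np.save(n+'.npy',im)
s=r.sense(); print(s['time'],s['tool_pos'],s['tcp_rot'])
v=cv2.resize(im[140:240,250:350],None,fx=6,fy=6,interpolation=cv2.INTER_CUBIC); cv2.imwrite('pics/g2.png',v[:,:,::-1])
E
```

```text
cmd now [503.28  89.87 108.89 -79.52]
3.8 [503.9  89.9 109.7] [-89.9  -0.  -79.5]
```

View pics/g2.png

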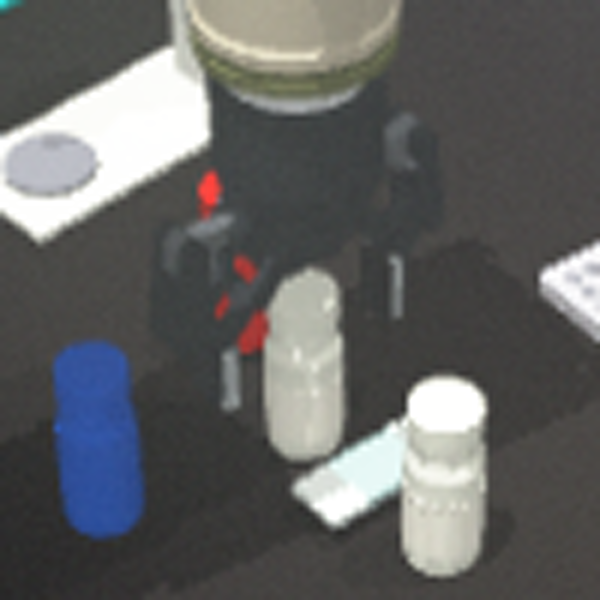

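The bottle stands centred between the open fingers, so I'll close.

Call:
arm_command --pt "0 0 0 0 0 0" --pt "0 0 0 0 0 0" --pt "0 0 0 0 0 0" --pt "0 0 0 0 0 0" --pt "0 0 0 0 0 0" --pt "0 0 0 0 0 0" --pt "0 0 0 0 0 0" --pt "0 0 0 0 0 0" --pt "0 0 0 0 0 0" --pt "0 0 0 0 0 0" --jaw 1 --force 40

```text
time: 5.05
tool_pos: [503.5, 89.9, 109.2]
tcp_rot: [-90.0, -0.0, -79.5]
ft_force: [-0.1, -0.2, 5.7]
finger_gap: 34.8
```

```bash
python3 mv.py plan 503.3 89.6 190 -79.5;python3 mv.py plan 480 -260 190 -84.6
python3 - <<'E'
from fit import *
s=r.sense(); print(s['time'],s['tool_pos'],s['tcp_rot'],s['finger_gap'])
im=r.snapshot('side');v=cv2.resize(im[140:240,250:350],None,fx=6,fy=6,interpolation=cv2.INTER_CUBIC); cv2.imwrite('pics/g3.png',v[:,:,::-1])
E
```

```text
shift [ 0.0003 -0.0811 -0.    ] | 81 mm wy -0.0003
shift [ 0.3398 -0.0811 -0.0866] | 360 mm wy 0.0887
5.05 [503.5  89.9 109.2] [-90.   -0.  -79.5] 34.80892736658848
```

View pics/g3.png

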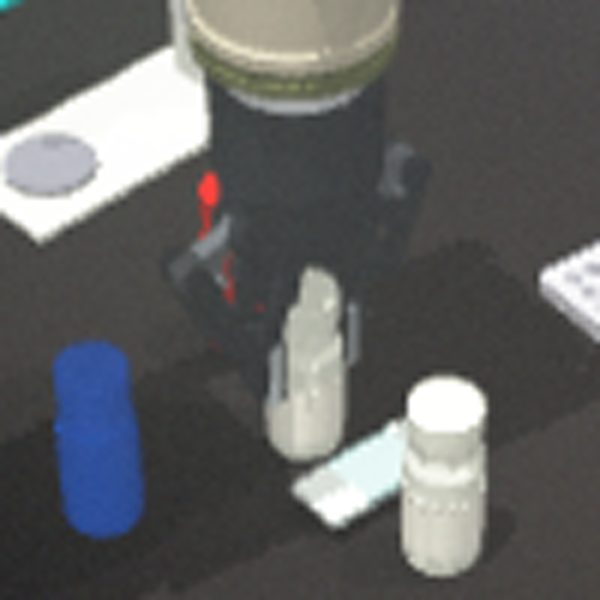

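Run:
```python
from fit import *
for z in (30,34,38,42,58,62): print(z,(proj('side',[[488,75.5,z],[522.5,82,z],[520.5,93,z]])-(250,140)+.5)*6-.5)
```

```text
30 [[290.4 417.1]
 [350.1 383.3]
 [334.8 370.6]]
34 [[290.2 410.7]
 [350.1 376.9]
 [334.7 364.2]]
38 [[290.1 404.3]
 [350.  370.5]
 [334.7 357.8]]
42 [[289.9 397.9]
 [350.  364.1]
 [334.6 351.4]]
58 [[289.2 371.8]
 [349.8 338.1]
 [334.3 325.4]]
62 [[289.  365.2]
 [349.8 331.5]
 [334.2 318.8]]
```

Run:
```python
import cv2
v=cv2.imread('pics/g3.png')[230:480,230:400]; cv2.imwrite('pics/g3z.png',cv2.resize(v,None,fx=3,fy=2.4))
```

```text
(no output)
```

View pics/g3z.png

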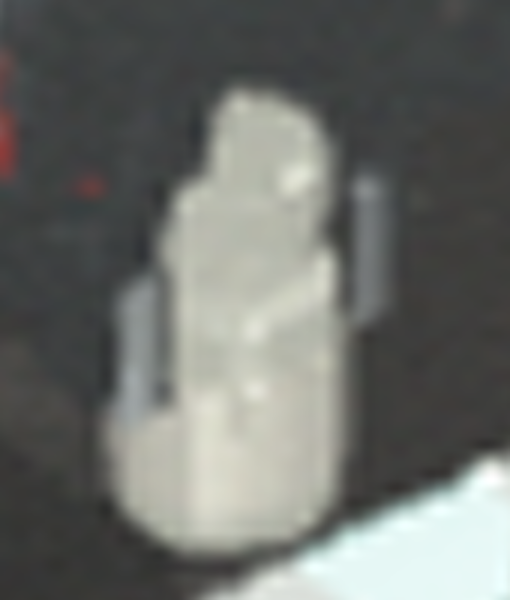

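Call:
arm_command --pt "0 -0.008 0 0 0 0" --pt "0 -0.03 0 0 0 0" --pt "0 -0.06 0 0 0 0" --pt "0 -0.09 0 0 0 0" --pt "0.008 -0.112 -0.002 0 0.002 0" --pt "0.03 -0.121 -0.008 0 0.008 0" --pt "0.07 -0.121 -0.018 0 0.018 0" --pt "0.115 -0.121 -0.029 0 0.03 0" --pt "0.16 -0.121 -0.041 0 0.042 0" --pt "0.205 -0.121 -0.052 0 0.053 0" --jaw 1 --force 40

```text
time: 6.35
tool_pos: [488.8, -122.4, 229.7]
tcp_rot: [-90.0, 0.0, -82.6]
ft_force: [0.7, -0.4, -1.8]
finger_gap: 34.3
```

```bash
python3 mv.py did 0.205 -0.121 -0.052 0.053 480 -260 180 -84.6
```

```text
cmd now [ 489.45 -121.17  229.89  -82.55]
shift [ 0.1364  0.0499 -0.0274] | 148 mm wy 0.0357
```

Call:
arm_command --pt "0.04 0 -0.008 0 0.01 0" --pt "0.075 0.005 -0.015 0 0.02 0" --pt "0.105 0.015 -0.021 0 0.03 0" --pt "0.125 0.03 -0.025 0 0.036 0" --pt "0.134 0.043 -0.027 0 0.036 0" --pt "0.1365 0.05 -0.0275 0 0.036 0" --pt "0.1365 0.05 -0.0275 0 0.036 0" --pt "0.1365 0.05 -0.0275 0 0.036 0" --pt "0.1365 0.05 -0.0275 0 0.036 0" --pt "0.1365 0.05 -0.0275 0 0.036 0" --jaw 1 --force 40

```text
time: 7.6
tool_pos: [480.2, -259.9, 180.4]
tcp_rot: [-90.0, -0.0, -84.6]
ft_force: [-0.2, 0.5, -1.0]
finger_gap: 34.4
```

```bash
python3 mv.py did 0.1365 0.05 -0.0275 0.036 480 -260 116 -84.6
python3 - <<'E'
from fit import *
for n,(x0,y0,x1,y1) in (('top',(420,190,520,270)),('side',(320,240,440,370))):
    im=r.snapshot(n); v=cv2.resize(im[y0:y1,x0:x1],None,fx=5,fy=5,interpolation=cv2.INTER_CUBIC)
    b=r.sense()['tool_pos'][:2]
    for z,col in ((71,(255,0,0)),):
        q=proj(n,circ(*b,z,18)); cv2.polylines(v,[np.round((q-(x0,y0)+.5)*5-.5).astype(int)],True,col)
    th=np.radians(95.4)
    for cz in((-260,480),(-366,490)):
        u=np.array([np.cos(th),np.sin(th)])*24; w=np.array([-u[1],u[0]]); c=np.array([cz[1],cz[0]])
        q=proj(n,[[*(c+a*u+e*w),40] for a,e in((1,1),(1,-1),(-1,-1),(-1,1))]); cv2.polylines(v,[np.round((q-(x0,y0)+.5)*5-.5).astype(int)],True,(0,255,0))
    cv2.imwrite(f'pics/p1_{n}.png',v[:,:,::-1])
print(r.sense()['time'],r.sense()['tool_pos'])
E
```

```text
cmd now [ 479.88 -260.08  179.89  -84.61]
shift [-0.0001  0.0639  0.0001] | 64 mm wy -0.0003
7.7 [ 480.  -260.   180.2]
```

View pics/p1_top.png

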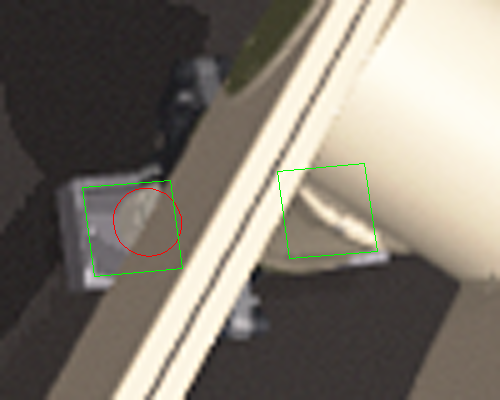

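View pics/p1_side.png

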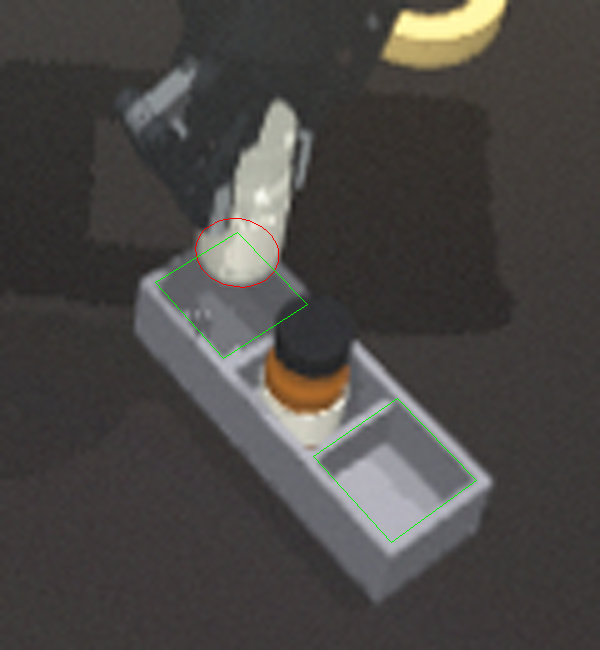

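Call:
arm_command --pt "0 0.006 0 0 0 0" --pt "0 0.018 0 0 0 0" --pt "0 0.03 0 0 0 0" --pt "0 0.042 0 0 0 0" --pt "0 0.05 0 0 0 0" --pt "0 0.056 0 0 0 0" --pt "0 0.06 0 0 0 0" --pt "0 0.063 0 0 0 0" --pt "0 0.064 0 0 0 0" --pt "0 0.064 0 0 0 0" --jaw 1 --force 40

```text
time: 8.95
tool_pos: [480.0, -260.1, 116.1]
tcp_rot: [-90.0, -0.0, -84.6]
ft_force: [0.1, 0.1, -1.3]
finger_gap: 34.1
```

```bash
python3 mv.py did 0 0.064 0 0
python3 - <<'E'
from fit import *
x0,y0,x1,y1=320,240,440,370
im=r.snapshot('side'); v=cv2.resize(im[y0:y1,x0:x1],None,fx=5,fy=5,interpolation=cv2.INTER_CUBIC); cv2.imwrite('pics/p2.png',v[:,:,::-1])
s=r.sense();print(s['time'],s['tool_pos'],s['ft_force'],s['finger_gap'])
E
```

```text
cmd now [ 479.88 -260.08  115.89  -84.61]
9.0 [ 480.  -260.2  116.1] [-0.5  0.1 -1.9] 34.14344842756397
```

View pics/p2.png

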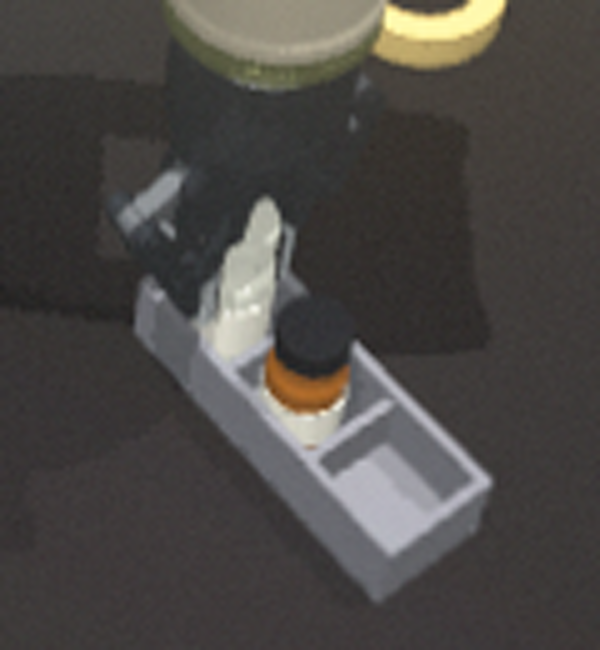

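Call:
arm_command --pt "0 0.001 0 0 0 0" --pt "0 0.0015 0 0 0 0" --pt "0 0.0015 0 0 0 0" --pt "0 0.0015 0 0 0 0" --pt "0 0.0015 0 0 0 0" --pt "0 0.0015 0 0 0 0" --pt "0 0.0015 0 0 0 0" --pt "0 0.0015 0 0 0 0" --pt "0 0.0015 0 0 0 0" --pt "0 0.0015 0 0 0 0" --jaw -1 --force 40

```text
time: 10.25
tool_pos: [479.9, -260.1, 114.4]
tcp_rot: [-90.0, -0.0, -84.6]
ft_force: [0.1, 0.3, 0.4]
finger_gap: 85.6
```

```bash
python3 mv.py did 0 0.0015 0 0 521.5 -3.7 230 -79.5
```

```text
cmd now [ 479.88 -260.08  114.39  -84.61]
shift [-0.2513 -0.1156  0.0655] | 284 mm wy -0.0893
```

Call:
arm_command --pt "0 -0.01 0 0 0 0" --pt "0 -0.04 0 0 0 0" --pt "0 -0.08 0 0 0 0" --pt "-0.01 -0.11 0.003 0 -0.004 0" --pt "-0.045 -0.116 0.012 0 -0.016 0" --pt "-0.095 -0.116 0.025 0 -0.034 0" --pt "-0.15 -0.116 0.039 0 -0.053 0" --pt "-0.2 -0.116 0.052 0 -0.071 0" --pt "-0.235 -0.116 0.061 0 -0.084 0" --pt "-0.2515 -0.116 0.0655 0 -0.089 0" --jaw -1 --force 40

```text
time: 11.5
tool_pos: [521.7, -1.8, 231.2]
tcp_rot: [-89.9, -0.0, -79.4]
ft_force: [0.2, -0.9, 0.6]
finger_gap: 85.4
```

```bash
python3 mv.py did -0.2515 -0.116 0.0655 -0.089 521.5 -3.7 109 -79.5
python3 - <<'E'
from fit import *
x0,y0,x1,y1=260,170,420,370
for n in ('top','side'):
    im=r.snapshot(n); np.save(n+'.npy',im)
v=cv2.resize(im[y0:y1,x0:x1],None,fx=3,fy=3,interpolation=cv2.INTER_CUBIC); cv2.imwrite('pics/p3.png',v[:,:,::-1])
s=r.sense();print(s['time'],s['tool_pos'],s['ft_force'],s['finger_gap'])
E
```

```text
cmd now [521.48  -3.54 230.39 -79.52]
shift [ 0.0002  0.1214 -0.    ] | 121 mm wy -0.0003
11.6 [521.7  -2.4 230.9] [ 0.1 -1.6 -0.4] 85.4646326632035
```

View pics/p3.png

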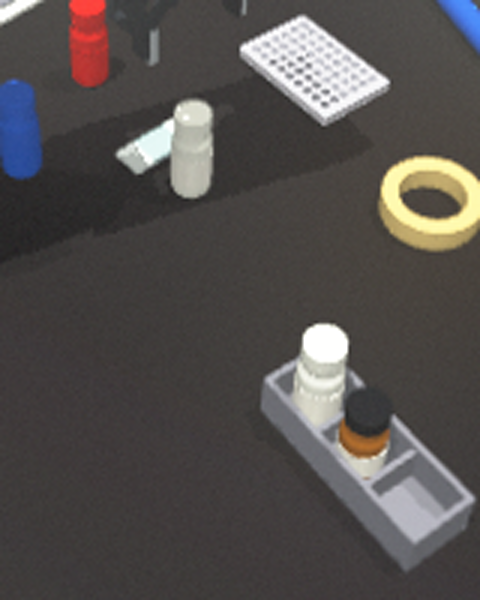

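The first bottle stands upright in the +y cell at crop (322,370), and the slide hasn't moved. Now the second bottle.

Call:
arm_command --pt "0 0.006 0 0 0 0" --pt "0 0.02 0 0 0 0" --pt "0 0.04 0 0 0 0" --pt "0 0.06 0 0 0 0" --pt "0 0.08 0 0 0 0" --pt "0 0.1 0 0 0 0" --pt "0 0.115 0 0 0 0" --pt "0 0.1215 0 0 0 0" --pt "0 0.1215 0 0 0 0" --pt "0 0.1215 0 0 0 0" --jaw -1 --force 40

```text
time: 12.85
tool_pos: [522.1, -3.6, 109.7]
tcp_rot: [-89.9, -0.0, -79.5]
ft_force: [-0.2, 0.9, -0.7]
finger_gap: 85.7
```

```bash
python3 mv.py did 0 0.1215 0 0
python3 - <<'E'
from fit import *
im=r.snapshot('side')
s=r.sense(); print(s['time'],s['tool_pos'],s['tcp_rot'],s['ft_force'])
v=cv2.resize(im[160:260,260:360],None,fx=6,fy=6,interpolation=cv2.INTER_CUBIC); cv2.imwrite('pics/g4.png',v[:,:,::-1])
E
```

```text
cmd now [521.48  -3.54 108.89 -79.52]
12.9 [522.2  -3.6 109.8] [-89.9  -0.  -79.5] [ 0.4  0.2 -0.2]
```

View pics/g4.png

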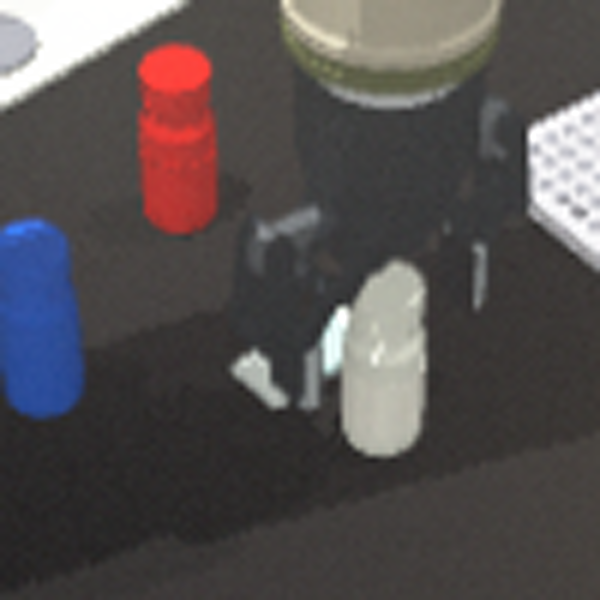

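Call:
arm_command --pt "0 0 0 0 0 0" --pt "0 0 0 0 0 0" --pt "0 0 0 0 0 0" --pt "0 0 0 0 0 0" --pt "0 0 0 0 0 0" --pt "0 0 0 0 0 0" --pt "0 0 0 0 0 0" --pt "0 0 0 0 0 0" --pt "0 0 0 0 0 0" --pt "0 0 0 0 0 0" --jaw 1 --force 40

```text
time: 14.15
tool_pos: [521.9, -3.5, 109.3]
tcp_rot: [-90.0, -0.0, -79.5]
ft_force: [-0.4, 0.3, 4.5]
finger_gap: 34.5
```

```bash
python3 mv.py plan 490 -366 240 -84.6
python3 - <<'E'
from fit import *
s=r.sense(); print(s['time'],s['tool_pos'],s['tcp_rot'],s['finger_gap'])
im=r.snapshot('side');v=cv2.resize(im[160:260,260:360],None,fx=6,fy=6,interpolation=cv2.INTER_CUBIC); cv2.imwrite('pics/g5.png',v[:,:,::-1])
E
```

```text
shift [ 0.3507 -0.1311 -0.0969] | 387 mm wy 0.0887
14.15 [521.9  -3.5 109.3] [-90.   -0.  -79.5] 34.456140422309915
```

View pics/g5.png

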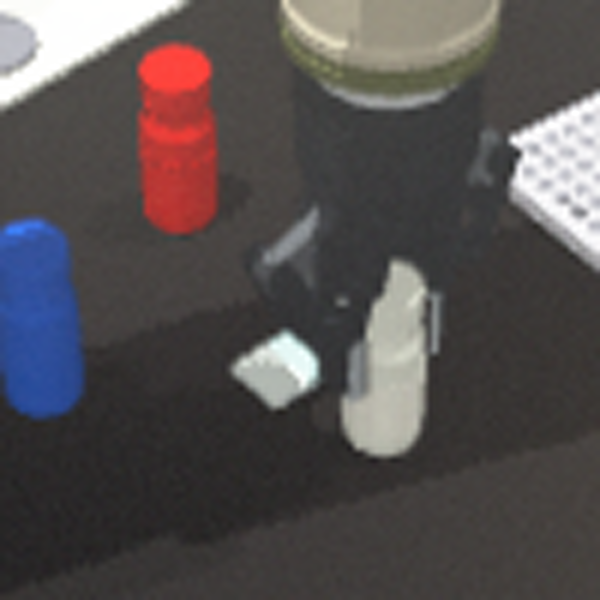

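Call:
arm_command --pt "0 -0.008 0 0 0 0" --pt "0 -0.03 0 0 0 0" --pt "0 -0.06 0 0 0 0" --pt "0 -0.09 0 0 0 0" --pt "0.008 -0.115 -0.002 0 0.002 0" --pt "0.03 -0.128 -0.008 0 0.008 0" --pt "0.07 -0.131 -0.019 0 0.018 0" --pt "0.115 -0.131 -0.032 0 0.03 0" --pt "0.16 -0.131 -0.044 0 0.042 0" --pt "0.205 -0.131 -0.057 0 0.053 0" --jaw 1 --force 40

```text
time: 15.45
tool_pos: [502.1, -216.7, 239.8]
tcp_rot: [-90.0, 0.0, -82.6]
ft_force: [1.0, 1.0, -0.9]
finger_gap: 34.9
```

```bash
python3 mv.py did 0.205 -0.131 -0.057 0.053 490 -366 215 -84.6; python3 -c "
from bench import r
s=r.sense(); print(s['finger_gap'],s['tool_pos'])"
```

```text
cmd now [ 502.74 -215.49  239.89  -82.55]
shift [ 0.1476  0.0249 -0.0321] | 153 mm wy 0.0357
34.89214676240097 [ 502.13840014 -216.74247328  239.80130491]
```

Call:
arm_command --pt "0.04 0 -0.009 0 0.01 0" --pt "0.08 0 -0.018 0 0.02 0" --pt "0.112 0 -0.025 0 0.03 0" --pt "0.134 0.006 -0.029 0 0.036 0" --pt "0.145 0.016 -0.0315 0 0.036 0" --pt "0.1475 0.025 -0.032 0 0.036 0" --pt "0.1475 0.025 -0.032 0 0.036 0" --pt "0.1475 0.025 -0.032 0 0.036 0" --pt "0.1475 0.025 -0.032 0 0.036 0" --pt "0.1475 0.025 -0.032 0 0.036 0" --jaw 1 --force 40

```text
time: 16.7
tool_pos: [490.4, -365.7, 215.4]
tcp_rot: [-90.0, -0.0, -84.6]
ft_force: [-0.2, -0.3, -1.5]
finger_gap: 34.6
```

```bash
python3 mv.py did 0.1475 0.025 -0.032 0.036 490 -366 116 -84.6
python3 - <<'E'
from fit import *
x0,y0,x1,y1=320,240,440,370
im=r.snapshot('side'); v=cv2.resize(im[y0:y1,x0:x1],None,fx=5,fy=5,interpolation=cv2.INTER_CUBIC)
s=r.sense();print(s['time'],s['tool_pos'],s['ft_force'],s['finger_gap'])
for z in (106,7):
    q=proj('side',circ(*s['tool_pos'][:2],z,18)); cv2.polylines(v,[np.round((q-(x0,y0)+.5)*5-.5).astype(int)],True,(255,0,0))
cv2.imwrite('pics/p4.png',v[:,:,::-1])
E
```

```text
cmd now [ 490.13 -365.9   214.89  -84.61]
shift [ 0.0001  0.0989 -0.0001] | 99 mm wy -0.0003
16.75 [ 490.3 -365.8  215.3] [ 0.   0.3 -0.8] 34.179457656093916
```

View pics/p4.png

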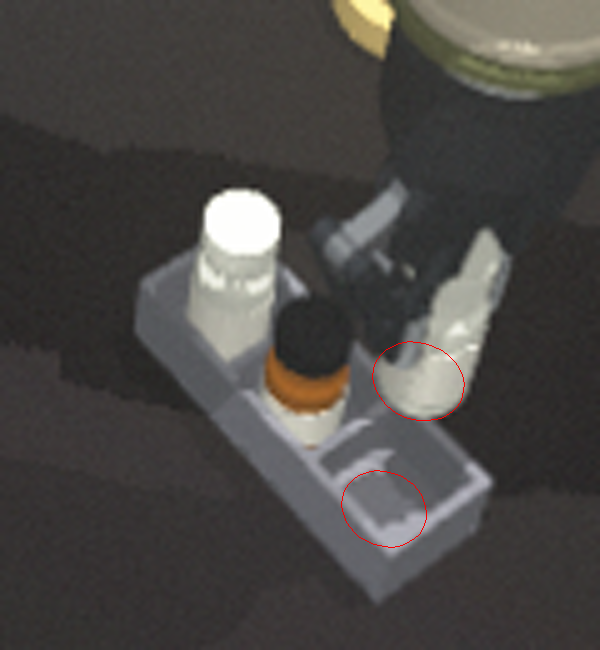

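Call:
arm_command --pt "0 0.008 0 0 0 0" --pt "0 0.025 0 0 0 0" --pt "0 0.045 0 0 0 0" --pt "0 0.062 0 0 0 0" --pt "0 0.075 0 0 0 0" --pt "0 0.084 0 0 0 0" --pt "0 0.091 0 0 0 0" --pt "0 0.096 0 0 0 0" --pt "0 0.099 0 0 0 0" --pt "0 0.099 0 0 0 0" --jaw 1 --force 40

```text
time: 18.0
tool_pos: [490.2, -365.9, 116.0]
tcp_rot: [-90.0, -0.0, -84.6]
ft_force: [0.5, 0.0, -1.1]
finger_gap: 34.6
```

```bash
python3 mv.py did 0 0.099 0 0
python3 - <<'E'
from fit import *
x0,y0,x1,y1=320,240,440,370
im=r.snapshot('side'); v=cv2.resize(im[y0:y1,x0:x1],None,fx=5,fy=5,interpolation=cv2.INTER_CUBIC); cv2.imwrite('pics/p5.png',v[:,:,::-1])
s=r.sense();print(s['time'],s['tool_pos'],s['ft_force'],s['finger_gap'])
E
```

```text
cmd now [ 490.13 -365.9   115.89  -84.61]
18.05 [ 490.2 -366.   116.1] [ 0.3 -0.  -0.9] 34.36047545028256
```

View pics/p5.png

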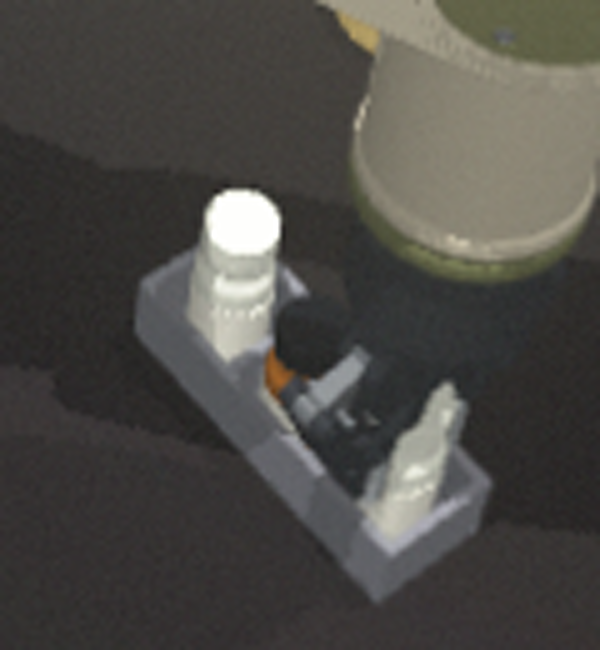

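The bottle is inside the -y cell and nothing is touching the crate. I'll release it.

Call:
arm_command --pt "0 0.001 0 0 0 0" --pt "0 0.0015 0 0 0 0" --pt "0 0.0015 0 0 0 0" --pt "0 0.0015 0 0 0 0" --pt "0 0.0015 0 0 0 0" --pt "0 0.0015 0 0 0 0" --pt "0 0.0015 0 0 0 0" --pt "0 0.0015 0 0 0 0" --pt "0 0.0015 0 0 0 0" --pt "0 0.0015 0 0 0 0" --jaw -1 --force 40

```text
time: 19.3
tool_pos: [490.1, -365.9, 114.4]
tcp_rot: [-90.0, -0.0, -84.6]
ft_force: [-0.0, 0.8, -0.3]
finger_gap: 85.5
```

```bash
python3 mv.py did 0 0.0015 0 0 450 -200 250 -20; python3 -c "
from bench import r
s=r.sense(); print(s['joint_pos'])"
```

```text
cmd now [ 490.13 -365.9   114.39  -84.61]
shift [-0.1689 -0.1356 -0.0244] | 218 mm wy -1.1277
[-4.15461498e+01  1.86134008e+01  9.30220240e+01  7.00483422e-05
  6.83633935e+01 -4.69300453e+01]
```

```bash
python3 mv.py plan 470 -190 240 -35
```

```text
shift [-0.177  -0.1256 -0.0035] | 217 mm wy -0.8659
```

Call:
arm_command --pt "0 -0.01 0 0 0 0" --pt "0 -0.04 0 0 0 0" --pt "0 -0.08 0 0 0 0" --pt "-0.005 -0.11 0 0 -0.04 0" --pt "-0.03 -0.125 0 0 -0.16 0" --pt "-0.065 -0.1255 0 0 -0.32 0" --pt "-0.105 -0.1255 0 0 -0.48 0" --pt "-0.14 -0.1255 0 0 -0.64 0" --pt "-0.165 -0.1255 0 0 -0.78 0" --pt "-0.177 -0.1255 0 0 -0.866 0" --jaw -1 --force 40

```text
time: 20.55
tool_pos: [473.6, -188.4, 240.9]
tcp_rot: [-90.0, -0.1, -34.7]
ft_force: [0.5, -0.5, 1.0]
finger_gap: 85.3
```

```bash
python3 mv.py did -0.177 -0.1255 0 -0.866
cat > slidefit.py <<'E'
from fit import *
def slide(p,z=17,L=np.array([[-38,-15],[38,-15],[38,6],[29,6],[29,15],[-38,15]])):
    c,s=np.cos(p[2]),np.sin(p[2]); return [[p[0]+c*a-s*b,p[1]+s*a+c*b,z] for a,b in L]
def smask(n,p):
    return np.maximum(poly_mask(n,slide(p,17)),hull_mask(n,slide(p,17,np.array([[-38,-15],[38,-15],[38,6],[29,6],[-38,15]]))+slide(p,12,np.array([[-38,-15],[38,-15],[-38,15]]))))
E
python3 - <<'E'
from slidefit import *
ims={}
for n in('top','side'):
    im=r.snapshot(n); ims[n]=im; np.save(n+'.npy',im); cv2.imwrite(f'pics/{n}5.png',im[:,:,::-1])
s=r.sense(); print(s['time'],s['tool_pos'],s['tcp_rot'])
for n in ims:
    br=np.clip((ims[n].astype(float).min(2)-60)/110,0,1)
    w=cv2.dilate(poly_mask(n,slide((516,42,.18))),np.ones((9,9)))>0
    def cost(p): return ((smask(n,p)-br)**2)[w].sum()
    b=min((minimize(cost,(516,42,h),method='Nelder-Mead',options=dict(initial_simplex=np.array([(516,42,h),(522,42,h),(516,48,h),(516,42,h+.1)]))) for h in (.1,.18,.25)),key=lambda s:s.fun)
    print(n,b.x,np.degrees(b.x[2]),b.fun)
    q=proj(n,slide(b.x)); x0,y0=np.round(q.mean(0)).astype(int)-20
    v=cv2.resize(ims[n][y0:y0+40,x0:x0+40],None,fx=10,fy=10,interpolation=cv2.INTER_CUBIC)
    cv2.polylines(v,[np.round((q-(x0,y0)+.5)*10-.5).astype(int)],True,(255,0,0)); ims[n+'v']=v
cv2.imwrite('pics/sl.png',np.hstack([ims['topv'],ims['sidev']])[:,:,::-1])
E
```

```text
cmd now [ 473.52 -189.68  239.89  -35.  ]
20.65 [ 473.6 -188.6  240.8] [-90.   -0.1 -34.9]
top [514.4  42.4   0.2] 10.84854978066018 11.447809265984795Traceback (most recent call last):
  File "<stdin>", line 6, in <module>
RuntimeError: dictionary changed size during iteration
```

View pics/side5.png

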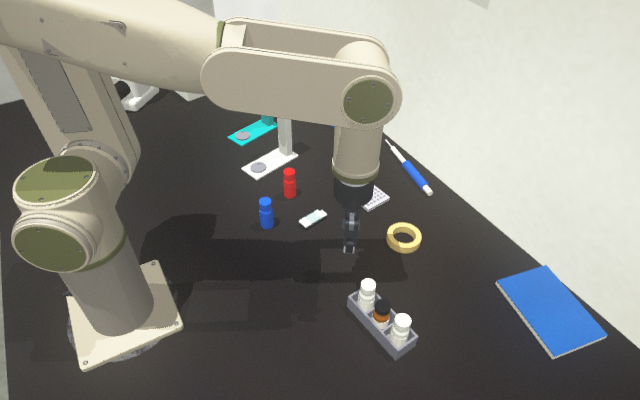

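View pics/top5.png

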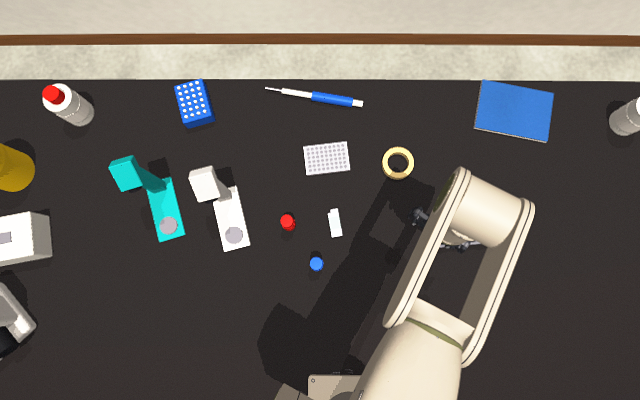

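Both bottles are upright in the crate (side view 367,295 and 402,327), and the slide at (335,222) is now clear on both sides.

Run:
```python
from slidefit import *
vs=[]
for n in('top','side'):
    im=np.load(n+'.npy'); br=np.clip((im.astype(float).min(2)-60)/110,0,1)
    w=cv2.dilate(poly_mask(n,slide((516,42,.18))),np.ones((9,9)))>0
    def cost(p): return ((smask(n,p)-br)**2)[w].sum()
    b=min((minimize(cost,(516,42,h),method='Nelder-Mead',options=dict(initial_simplex=np.array([(516,42,h),(522,42,h),(516,48,h),(516,42,h+.1)]))) for h in (.1,.18,.25)),key=lambda s:s.fun)
    print(n,b.x,np.degrees(b.x[2]),b.fun)
    q=proj(n,slide(b.x)); x0,y0=np.round(q.mean(0)).astype(int)-20
    v=cv2.resize(im[y0:y0+40,x0:x0+40],None,fx=10,fy=10,interpolation=cv2.INTER_CUBIC)
    cv2.polylines(v,[np.round((q-(x0,y0)+.5)*10-.5).astype(int)],True,(255,0,0)); vs.append(v)
cv2.imwrite('pics/sl.png',np.hstack(vs)[:,:,::-1])
```

```text
top [514.4  42.4   0.2] 10.84854978066018 11.447809265984795
side [515.1  42.6   0.2] 11.266229762553204 5.754768541025225
```

View pics/sl.png

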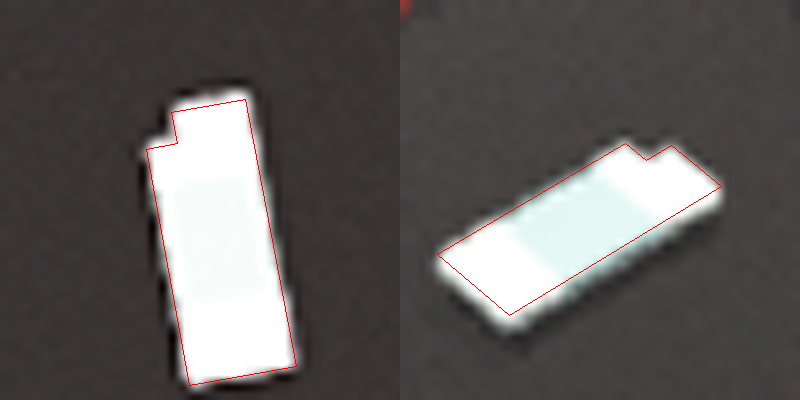

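The slide fits agree between views: centre (514.9, 42.5), heading 11.0°, with the notch at the far end in both. I'll grip at slide x = -20, i.e. (495.3, 38.7), yaw 11.

```bash
python3 mv.py plan 495.3 38.7 150 11
```

```text
shift [-0.1131  0.0899  0.1996] | 246 mm wy -0.8028
```

Call:
arm_command --pt "-0.007 0.005 0.012 0 -0.05 0" --pt "-0.025 0.02 0.044 0 -0.18 0" --pt "-0.047 0.037 0.083 0 -0.33 0" --pt "-0.069 0.055 0.122 0 -0.48 0" --pt "-0.088 0.07 0.156 0 -0.62 0" --pt "-0.103 0.082 0.182 0 -0.73 0" --pt "-0.111 0.088 0.196 0 -0.79 0" --pt "-0.113 0.09 0.1995 0 -0.803 0" --pt "-0.113 0.09 0.1995 0 -0.803 0" --pt "-0.113 0.09 0.1995 0 -0.803 0" --jaw -1 --force 30

```text
time: 21.9
tool_pos: [495.8, 37.7, 150.4]
tcp_rot: [-90.0, -0.0, 10.9]
ft_force: [-0.2, -0.9, -0.3]
finger_gap: 85.5
```

```bash
python3 mv.py did -0.113 0.09 0.1995 -0.803 495.3 38.7 80 11; python3 -c "
from bench import r
s=r.sense(); print(s['time'],s['tool_pos'],s['tcp_rot'],s['joint_pos'])"
```

```text
cmd now [495.37  38.56 149.89  11.01]
shift [-0.      0.0699  0.0002] | 70 mm wy 0.0002
21.9 [495.76237322  37.65912051 150.44302744] [-9.00247824e+01 -4.66732163e-02  1.08957249e+01] [-1.55840530e+00 -9.26198235e-01  1.10622278e+02 -1.50168482e-02
  7.02530016e+01 -1.02449053e+02]
```

Call:
arm_command --pt "0 0.005 0 0 0 0" --pt "0 0.017 0 0 0 0" --pt "0 0.032 0 0 0 0" --pt "0 0.047 0 0 0 0" --pt "0 0.06 0 0 0 0" --pt "0 0.069 0 0 0 0" --pt "0 0.074 0 0 0 0" --pt "0 0.0755 0 0 0 0" --pt "0 0.0755 0 0 0 0" --pt "0 0.0755 0 0 0 0" --jaw -1 --force 30

```text
time: 23.15
tool_pos: [495.7, 38.6, 74.9]
tcp_rot: [-90.0, -0.0, 11.0]
ft_force: [-0.1, -1.2, -0.3]
finger_gap: 85.4
```

```bash
python3 mv.py did 0 0.0755 0 0
python3 - <<'E'
from fit import *
im=r.snapshot('side')
s=r.sense(); print(s['time'],s['tool_pos'],s['tcp_rot'],s['ft_force'])
v=cv2.resize(im[160:260,260:360],None,fx=6,fy=6,interpolation=cv2.INTER_CUBIC); cv2.imwrite('pics/g6.png',v[:,:,::-1])
E
```

```text
cmd now [495.37  38.56  74.39  11.01]
23.2 [495.7  38.6  74.8] [-90.  -0.  11.] [-0.1  0.   0.4]
```

View pics/g6.png

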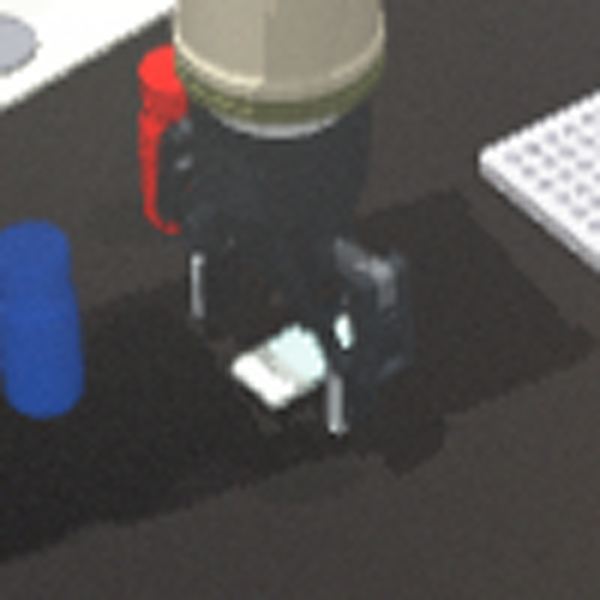

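Call:
arm_command --pt "0 0 0 0 0 0" --pt "0 0 0 0 0 0" --pt "0 0 0 0 0 0" --pt "0 0 0 0 0 0" --pt "0 0 0 0 0 0" --pt "0 0 0 0 0 0" --pt "0 0 0 0 0 0" --pt "0 0 0 0 0 0" --pt "0 0 0 0 0 0" --pt "0 0 0 0 0 0" --jaw 1 --force 30

```text
time: 24.45
tool_pos: [495.4, 38.6, 74.6]
tcp_rot: [-90.0, -0.0, 11.0]
ft_force: [-1.7, -0.3, 4.9]
finger_gap: 29.2
```

Run:
```python
from fit import *
s=r.sense(); print(s['time'],s['tool_pos'],s['tcp_rot'],s['ft_force'],s['finger_gap'])
im=r.snapshot('side')
v=cv2.resize(im[160:260,260:360],None,fx=6,fy=6,interpolation=cv2.INTER_CUBIC); cv2.imwrite('pics/g7.png',v[:,:,::-1])
```

```text
24.45 [495.4  38.6  74.6] [-90.  -0.  11.] [-1.7 -0.3  4.9] 29.210982371277847
```

View pics/g7.png

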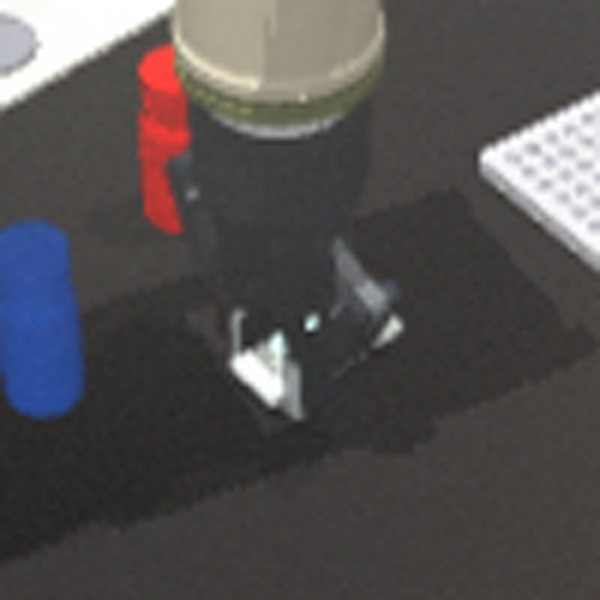

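Call:
arm_command --pt "0 -0.002 0 0 0 0" --pt "0 -0.006 0 0 0 0" --pt "0 -0.012 0 0 0 0" --pt "0 -0.022 0 0 0 0" --pt "0 -0.037 0 0 0 0" --pt "0 -0.055 0 0 0 0" --pt "0 -0.075 0 0 0 0" --pt "0 -0.095 0 0 0 0" --pt "0 -0.11 0 0 0 0" --pt "0 -0.115 0 0 0 0" --jaw 1 --force 30

```text
time: 25.75
tool_pos: [496.1, 38.5, 191.1]
tcp_rot: [-90.0, -0.1, 11.0]
ft_force: [0.5, -0.1, -0.4]
finger_gap: 29.1
```

```bash
python3 mv.py did 0 -0.115 0 0 432.7 309.1 190 15
python3 - <<'E'
from fit import *
for n,(x0,y0,x1,y1) in(('side',(250,110,350,210)),('top',(280,170,380,260))):
    im=r.snapshot(n)
    v=cv2.resize(im[y0:y1,x0:x1],None,fx=6,fy=6,interpolation=cv2.INTER_CUBIC); cv2.imwrite(f'pics/l_{n}.png',v[:,:,::-1])
s=r.sense(); print(s['time'],s['tool_pos'],s['tcp_rot'],s['ft_force'],s['finger_gap'])
E
```

```text
cmd now [495.37  38.56 189.39  11.01]
shift [-0.0098 -0.0006  0.2775] | 278 mm wy -0.0696
25.85 [495.6  38.6 190. ] [-90.   -0.1  11. ] [-0.2  0.   0.4] 29.20591193076432
```

View pics/l_side.png

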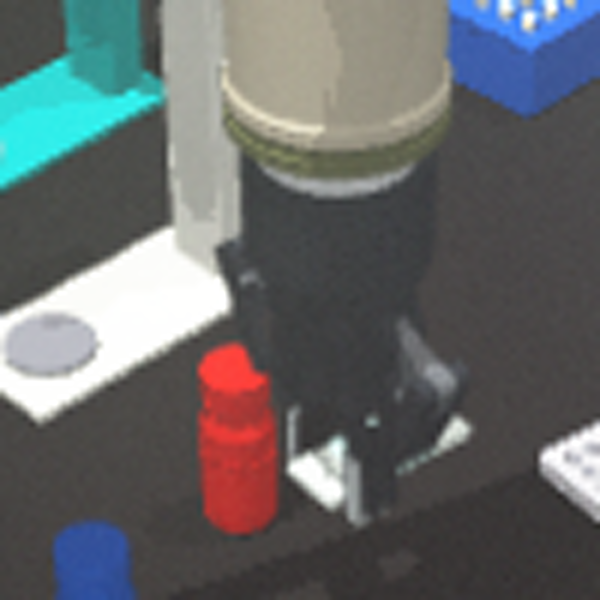

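The slide is held level in the jaws. Next is the carry to the reader.

Call:
arm_command --pt "-0.001 0 0.012 0 -0.003 0" --pt "-0.002 0 0.042 0 -0.01 0" --pt "-0.003 0 0.082 0 -0.02 0" --pt "-0.004 0 0.124 0 -0.031 0" --pt "-0.006 0 0.166 0 -0.042 0" --pt "-0.007 0 0.206 0 -0.052 0" --pt "-0.009 0 0.24 0 -0.06 0" --pt "-0.01 0 0.264 0 -0.066 0" --pt "-0.01 0 0.2755 0 -0.07 0" --pt "-0.01 0 0.2775 0 -0.07 0" --jaw 1 --force 30

```text
time: 27.1
tool_pos: [432.0, 309.4, 188.7]
tcp_rot: [-90.0, 0.1, 15.1]
ft_force: [-0.3, -0.6, -0.5]
finger_gap: 29.3
```

```bash
python3 mv.py did -0.01 0 0.2775 -0.07 432.7 309.1 152 15; python3 -c "
from bench import r
s=r.sense(); print(s['tool_pos'],s['tcp_rot'],s['joint_pos'])"
```

```text
cmd now [432.54 309.04 189.39  15.02]
shift [0.0002 0.0374 0.    ] | 37 mm wy 0.0004
[431.96343792 309.38168719 188.74648717] [-9.00246268e+01  6.38173251e-02  1.50876686e+01] [ 3.00853524e+01  1.85063534e+00  1.03517702e+02 -7.54050713e-03
  7.46996792e+01 -7.50003358e+01]
```

Call:
arm_command --pt "0 0.002 0 0 0 0" --pt "0 0.008 0 0 0 0" --pt "0 0.016 0 0 0 0" --pt "0 0.024 0 0 0 0" --pt "0 0.031 0 0 0 0" --pt "0 0.0355 0 0 0 0" --pt "0 0.0375 0 0 0 0" --pt "0 0.0375 0 0 0 0" --pt "0 0.0375 0 0 0 0" --pt "0 0.0375 0 0 0 0" --jaw 1 --force 30

```text
time: 28.35
tool_pos: [432.7, 309.1, 152.2]
tcp_rot: [-90.0, -0.0, 15.0]
ft_force: [0.6, 0.4, -0.4]
finger_gap: 28.9
```

```bash
python3 mv.py did 0 0.0375 0 0
python3 - <<'E'
from slidefit import *
s=r.sense(); print(s['time'],s['tool_pos'],s['tcp_rot'],s['ft_force'],s['finger_gap'])
h=np.radians(15); c=s['tool_pos'][:2]+20*np.array([np.cos(h),np.sin(h)])
for n,(x0,y0,x1,y1) in(('side',(210,80,310,180)),('top',(180,150,280,260))):
    im=r.snapshot(n); np.save(n+'.npy',im)
    v=cv2.resize(im[y0:y1,x0:x1],None,fx=6,fy=6,interpolation=cv2.INTER_CUBIC)
    for P,col in((slide((*c,h),94.5),(255,0,0)),(circ(479,321.5,12,25),(0,255,0)),([[*(np.array((479,321.5))+a*np.array([np.cos(h),np.sin(h)])+b*np.array([-np.sin(h),np.cos(h)])),8] for a,b in((-38,-38),(137,-38),(137,38),(-38,38))],(255,160,0))):
        cv2.polylines(v,[np.round((proj(n,P)-(x0,y0)+.5)*6-.5).astype(int)],True,col)
    cv2.imwrite(f'pics/f_{n}.png',v[:,:,::-1])
    cv2.imwrite(f'pics/full_{n}.png',im[:,:,::-1])
E
```

```text
cmd now [432.54 309.04 151.89  15.02]
28.35 [432.7 309.1 152.2] [-90.  -0.  15.] [ 0.6  0.4 -0.4] 28.916148634681527
```

View pics/f_side.png

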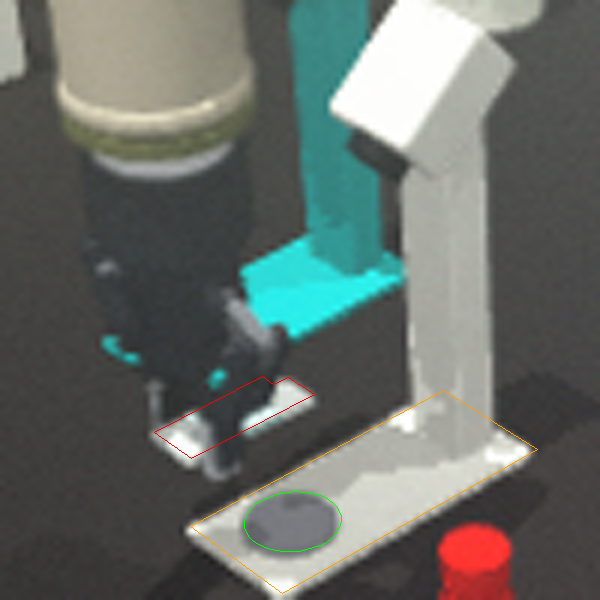

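View pics/f_top.png

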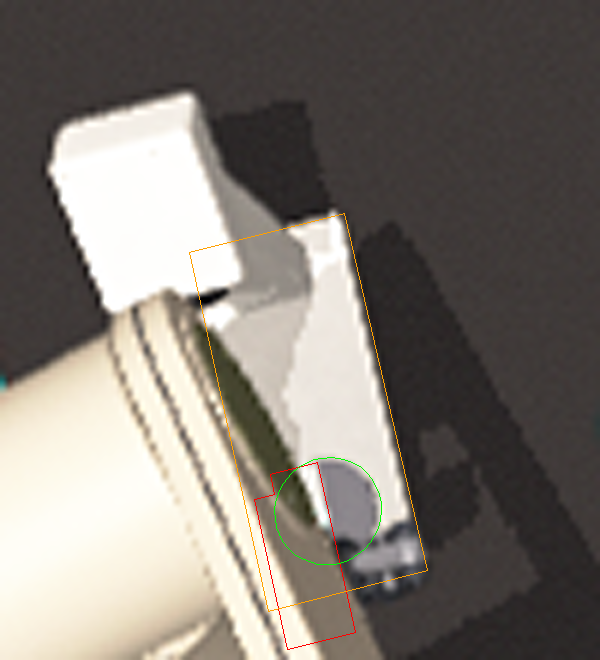

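Run:
```python
from slidefit import *
im=np.load('side.npy'); s=r.sense(); h=np.radians(15); c=s['tool_pos'][:2]+20*np.array([np.cos(h),np.sin(h)])
x0,y0=225,135
v=cv2.resize(im[y0:y0+30,x0:x0+45],None,fx=16,fy=16,interpolation=cv2.INTER_CUBIC)
for z,col in((94.5,(255,0,0)),(89.5,(0,0,255))):
    cv2.polylines(v,[np.round((proj('side',slide((*c,h),z))-(x0,y0)+.5)*16-.5).astype(int)],True,col)
cv2.imwrite('pics/z.png',v[:,:,::-1])
r.snapshot('side')
for t in('slide_label','slide_mid'):
    for d in r.spot_point('side',t)[:3]: print(t,d['conf'],d['position'],plane('side',d['position'],92))
print('pred',proj('side',[[*(c+28*np.array([np.cos(h),np.sin(h)])),92],[*c,92]]))
for d in r.trace('side','slide_mid')[:2]: print(d['conf'],d['position'],d['mask'].sum())
```

```text
slide_label 0.58 [254.1, 145.7] [472.5 322.4  92. ]
slide_label 0.39 [380.1, 323.3] [ 446.9 -350.7   92. ]
slide_mid 0.39 [248.6, 146.2] [457.2 328.   92. ]
pred [[256.2 145.2]
 [248.8 149.1]]
0.49 [255.5, 146.4] 90
```

View pics/z.png

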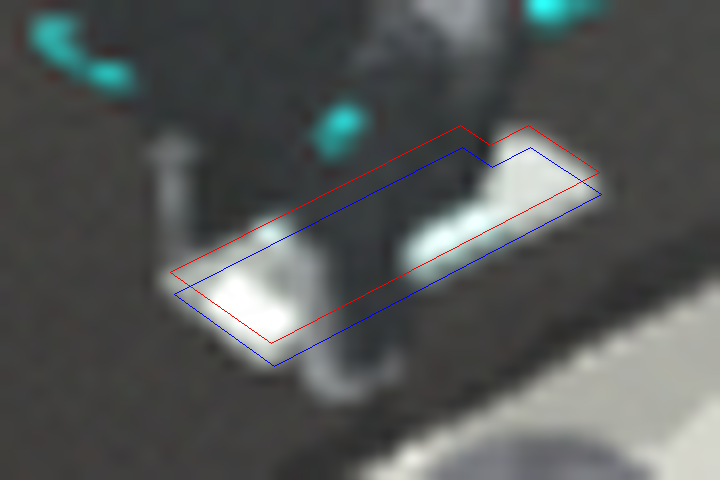

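View pics/full_side.png

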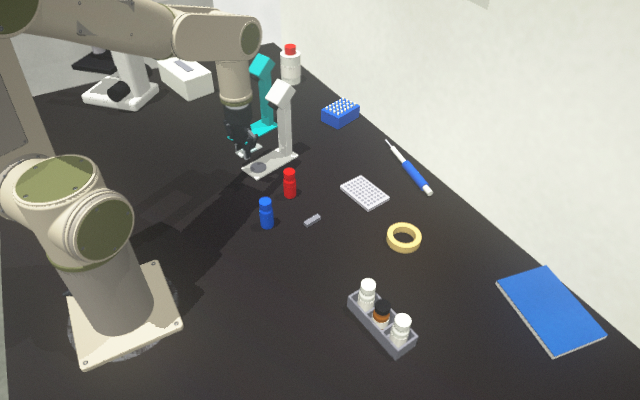

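The held slide matches its predicted outline to within about a pixel: it is level, with the notch on the +y side. Both bottles are upright. One hold call to let it settle, then hand in.

Call:
arm_command --pt "0 0 0 0 0 0" --pt "0 0 0 0 0 0" --pt "0 0 0 0 0 0" --pt "0 0 0 0 0 0" --pt "0 0 0 0 0 0" --pt "0 0 0 0 0 0" --pt "0 0 0 0 0 0" --pt "0 0 0 0 0 0" --pt "0 0 0 0 0 0" --pt "0 0 0 0 0 0" --jaw 1 --force 30

```text
time: 29.9
tool_pos: [432.5, 309.1, 151.9]
tcp_rot: [-90.0, -0.0, 15.0]
ft_force: [-0.4, 0.2, -0.7]
finger_gap: 29.0
```

Run:
```python
from bench import r
import numpy as np
s=r.sense(); print(s['time'],s['tool_pos'],s['tcp_rot'],np.abs(s['qd']).max(),s['finger_gap'])
print(r.hand_in())
```

```text
29.9 [432.53881383 309.05135645 151.89408776] [-8.99998341e+01 -5.92863104e-04  1.50229361e+01] 0.09409339892986075 28.961751403011192
the job is handed in; nothing more can be done
None
```

I put both white bottles upright in the crate's two outer cells. I then picked the slide up by its plain end and handed in at 29.9 s, holding it over the white reader's disc.

**Slide position:** By the arm's reading and the slide's fitted position, the middle of the label end is about 80 mm above the disc, heading 15.0° toward the post. It is level and the arm is still. In the side view the slide lies on its predicted outline, with the notch where it should be.

**Other objects:** The last side picture shows both bottles upright. The well plate, tape roll and amber bottle show no visible change.

**Checks that disagreed:**
- **Disc centre:** the top and side cameras differ by about 2–4 mm. The trained network put it about 4 mm farther in x. I used (479, 321.5), close to the mean of the two pixel fits.
- **Label point:** the network put the label about 6 mm short of my prediction in x, but it was partly hidden by a finger, so I relied on the outline fit.
- **Top view at the end:** the arm covered the slide, so the final position is checked from the side camera only.

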